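# Dispense one thrust washer into the tray

### The arm

A 6-joint arm with a two-finger parallel gripper is mounted at the origin on a cart in front of the work surface, level with it; the furniture and walls round the work are solid. World frame = base frame: x ahead of the robot, y to its left, z up, the work surface at z = 0. Lengths are in m, angles in rad, forces in N, time in s.
With the tool pointing down it reaches from about 0.25 to 0.725 m from the base axis. Payload 9.7 kg.
Tool frame: the origin (TCP) lies on the centre line of the jaws, within the pads' length; the fingertips stand 22 mm ahead of it and the grasp point (between the pads) lies 3 mm ahead of it; x points along the fingers, z is the direction in which the jaws open and shut, and the axes are right-handed (so a half turn about x gives the same grasp; the last joint's range is limited). The gripper opens to 85 mm and grips with 20 to 120 N. Pads are 22 mm wide; open, the fingers measure 114 mm over their backs; the gripper's body (76 mm by 85 mm) begins 54 mm behind the grasp point. The pads swing forward as they close: fully open they stand 13 mm farther back than shut.
Start: joints at [1.224, 0.087, 0.176, 1.66, 0, 1.571], TCP at [0.187, 0.517, 0.253] pointing down, gripper open.
Joint ranges: [-3.13, 3.13], [-0.85, 1.81], [-1.15, 1.24], [-2.2, 2.28], [-1.44, 1.52], [-3.14, 3.14]. Speed limits (rad/s): [2.22, 2.22, 2.57, 3.14, 3.14, 3.14].

### API

Orientations are given as [roll, pitch, yaw] about the fixed x, y, z axes, in that order (R = Rz(yaw) Ry(pitch) Rx(roll)).
In Python, from cell import r gives the robot as it stands.
- The arm moves only by the tool arm_command, never from a script. Its argument "motion" is a list of rows, each a list of 3 entries, a list of its own where there are three numbers: the turn, a rotation vector about the tool's x, y, z in degrees, then the shift along the tool's x, y, z in m, then the opening, from 0 (shut) to 1 (fully open). In form: [[[wx, wy, wz], [x, y, z], jaw], ...]. A call has exactly 10 rows; each row shifts and turns the commanded pose from where the row before left it, along the tool's axes as they then stand; what a row does not reach is not made up. A row lasts 1/12 s, in which the tool goes at most 41.7 mm and 7.16 degrees, less where a joint would pass 70% of its speed; a pose out of reach is approached as far as the arm can. A call with a gripper value outside its range is refused whole. The fingers move at their own pace and stop on an object; "squeeze" is the grip in N (left out, the last holds). Time passes only in rows, so rows that do not move let the fingers close, or fill a call up. It gives the time, the measured TCP pose, the force and the opening at its end, in the units of the state.
- r.get_state(): the state, without advancing time (a new reading comes with each control period).
- r.get_image(name): name is "scene" or "top" or "wrist"; returns the picture (400x640x3 uint8, red, green, blue); there is no depth.
- r.calibration(name): a dict with "intrinsics" (3x3 intrinsics, pixels), "distortion" ([k1, k2, p1, p2, k3] as OpenCV has them; the pictures are not rectified), "rvec" (rotation vector, rad) and "tvec" (3), from world to camera coordinates, as OpenCV has them; the wrist camera has in their place "mount" (4x4, takes a point from camera to tool coordinates, whose origin is the TCP and whose axes are the tool frame's). Camera axes: x right, y down, z forward; pixel columns grow to the right and rows downward; lengths in m; the calibration is good to about 2 mm. A picture is of the moment at which its call begins: read the wrist's pose just before it. calibration takes no time and is no camera call.
- r.finish_job(): hands the job in, once; it reports no verdict.
The state is a dict: "time_s": time; "joint_pos": joint angles; "qvel": joint speeds; "effort": joint torques, N m; "tool_pos": TCP position; "eef_rot": TCP orientation; "ft_force": force on the tool from outside, world axes, zero at the start; "wrist_torque": the same for the moment, N m; "opening": finger opening in m.
Only numpy, scipy, OpenCV 4.12 (cv2) and the standard library are available. Lean on these libraries where they do the work, as an engineer would, in place of code of your own. Each camera call takes 0.05 s, during which the arm holds its last target. There are 200 camera calls.

### The job

Draw one thrust washer from the dispenser for the gearbox job: first bring the tray squarely up to the dispenser so that its low edge (the side opposite the handle tab) is tucked well under the outlet lip, in line with the outlet. Then slide the dispenser's grip fully forward to its end stop so that the lowest washer drops into the tray, and slide it fully back to its rear stop so that the next washer settles in its place. Draw only one washer, let none fall on the bench, and leave the tray standing on the bench and the loose parts nearby undisturbed.

Things in the scene. Friction and masses are not known exactly. Their poses are not given: they have to be found in the camera images.
- dispenser: Fixed washer dispenser of grey and bare metal, 256 long (x) x 80 wide x 67 mm high. Origin: on the bench under the centre of its square well (68 mm inside, 4 mm walls, top z = 67 mm), which holds the stacked washers. +x: the way washers come out. The front wall leaves a 12 mm high outlet at its foot. Behind the well the slide runs between guides (tops z = 37 mm) back to x = -218 mm.
- lip (a point): Middle of the front top edge of the outlet lip, at (+38, 0, +26) mm in the dispenser's frame; axes as the dispenser's. The lip is a 6 mm floor plate (top z = 26, underside z = 20 mm) that overhangs the base block below; the block's front face is at x = +14 mm in the dispenser's frame.
- order_slide (a joint): Slide travel in m: 0 = rear stop, 0.084 = front stop (hard stops); grows along the dispenser's +x. Starts at 0 to 0.006. Stays where it is left; moving it takes 2 to 6 N. Its 50 mm wide, 7 mm thick steel blade meets the lowest washer at about 0.011 and has pushed it right off the lip at the front stop.
- slide_grip (a point): Centre of the slide's black upright grip block, 22 mm thick along the slide (x) x 44 mm wide (y), from z = 33 to 72 mm above the bench; this point is at z = 52.5 mm, at x = -182 mm in the dispenser's frame when the joint reads 0; it moves with the slide. Axes as the dispenser's. At the front stop 48 mm remain free between grip and well.
- tray: Loose shallow grey plastic tray, 126 (x) x 106 (y) mm, about 0.3 kg, floor 5 mm, walls 3 mm thick and 14 mm high, so its edge passes under the lip. Origin: centre of its underside. +x points to the side with the handle tab and at the start roughly (to 0.35 rad) along the dispenser's +x. With its -x edge against the base block its origin is at x = +77 mm in the dispenser's frame.
- tray_handle (a point): On the upright handle tab in the middle of the tray's +x side, 12 mm thick (x) x 44 mm wide (y), from the floor to z = 54 mm; this point is the tab's centre line at z = 40 mm, +63 mm along x from the tray's origin; axes as the tray's.
- tray_edge (a point): Middle of the top of the tray's low -x edge (outer side), -63 mm along x from the tray's origin, 14 mm high; axes as the tray's.
- washer_1: Lowest of three equal steel thrust washers, 65 mm across, 9 mm thick, in the dispenser's well. Origin: centre of its underside.
- washer_2: Middle washer of the stack, same size; origin at the centre of its underside (35 mm above the bench at the start, 26 mm when it has settled on the floor of the well).
- washer_3: Top washer of the stack, same size; origin at the centre of its underside.
- bearing: Bystander: loose steel roller bearing, 68 mm across, 20 mm high, on the bench. Origin: centre of its underside.
- synchro_ring: Bystander: loose brass-coloured toothed ring, 71 mm across, 10 mm high, on the bench. Origin: centre of its underside.
- gear: Bystander: loose light steel helical gear, 88 mm across, 18 mm high, on the bench. Origin: centre of its underside.
Not all that is in view belongs to the job. Leave any green, red or turquoise look-alike of the washer_3 alone.

How it is judged:
By the outcome, as a careful person would: the job done as asked, in the order asked, and still so for the second after the job is handed in, with the robot touching nothing.
It also fails if it takes over 58 s, if anything falls off the work surface, if the arm or the gripper's body presses on something with over 40 N, if the wrist force passes 120 N, or if a joint passes its speed limit or range.

## Working session

There is one attempt and no reset: what is moved stays moved. The work goes in short steps, Python scripts to look and compute and a tool call to move; the robot and the scene stay as the last step left them, time stands still between calls to the robot, and variables do not carry over. Pictures are saved under pics/ and viewed, about 8 in all and at most 12, crops included, and the job is handed in when it is done.

Besides the shell and the picture viewer there is one more tool, called after "Call:" in YAML: its name, and indented under it one key for each argument. arm_command: Moves the arm, as the interface text tells. Its arguments: {"type":"object","properties":{"motion":{"type":"array"},"squeeze":{"type":"number"}},"required":["motion"]}

```bash
mkdir -p pics; ls; cat > h.py <<'E'
import numpy as np, cv2
from cell import r
from scipy.spatial.transform import Rotation as R
def cam(n,st=None):
    c=r.calibration(n);K=np.array(c["intrinsics"]);D=np.array(c["distortion"])
    if "mount" in c:
        T=np.eye(4);T[:3,:3]=R.from_euler('xyz',st["eef_rot"]).as_matrix();T[:3,3]=st["tool_pos"]
        W=np.linalg.inv(T@np.array(c["mount"]));return K,D,W[:3,:3],W[:3,3]
    return K,D,cv2.Rodrigues(np.array(c["rvec"],float))[0],np.array(c["tvec"],float).ravel()
def ray(cm,uv):
    K,D,Rm,t=cm;p=cv2.undistortPoints(np.array(uv,float).reshape(-1,1,2),K,D).reshape(-1,2)
    d=np.c_[p,np.ones(len(p))]@Rm;return -Rm.T@t,d/np.linalg.norm(d,axis=1)[:,None]
def onz(cm,uv,z):
    o,d=ray(cm,uv);return o+d*((z-o[2])/d[:,2])[:,None]
def tri(c1,u1,c2,u2):
    o1,d1=ray(c1,u1);o2,d2=ray(c2,u2);out=[]
    for a,b in zip(d1,d2):
        s=np.linalg.lstsq(np.c_[a,-b],o2-o1,rcond=None)[0];p,q=o1+a*s[0],o2+b*s[1]
        out.append(np.r_[(p+q)/2,np.linalg.norm(p-q)])
    return np.array(out)
def proj(cm,P):
    K,D,Rm,t=cm;return cv2.projectPoints(np.array(P,float).reshape(-1,3),cv2.Rodrigues(Rm)[0],t,K,D)[0].reshape(-1,2)
def snap(n,f):
    st=r.get_state();im=r.get_image(n);cv2.imwrite(f"pics/{f}.png",im[:,:,::-1]);return st,im
E
python3 - <<'E'
from h import *
print(r.get_state())
snap("scene","s0");snap("top","t0");
for n in("scene","top"):
    c=cam(n);print(n,-c[2].T@c[3],c[2][2])
print(r.calibration("wrist"))
E
```

```text
pics
{'time_s': 0.0, 'joint_pos': array([ 1.22403394e+00,  8.74497744e-02,  1.75109695e-01,  1.65980776e+00,
       -6.63339758e-06,  1.57087133e+00]), 'qvel': array([-4.65969199e-05,  1.28014669e-03, -1.51204033e-04,  1.01826048e-03,
        3.87930137e-04,  2.46730162e-04]), 'effort': array([-5.80615142e-04, -5.20389318e+01,  4.64802790e+01,  1.65752345e-02,
        5.73405191e-05, -2.56139361e-05]), 'tool_pos': array([0.18684963, 0.51706279, 0.25257618]), 'eef_rot': array([-3.13660958,  1.5694448 , -1.91265063]), 'ft_force': array([ 0.06478106,  1.00451227, -0.39129505]), 'wrist_torque': array([-0.04048755,  0.00769425,  0.01603564]), 'opening': 0.08529356560089502}
scene [-0.00513409 -0.4764038   0.78473332] [ 0.56674834  0.36623776 -0.73801506]
top [ 0.27100232 -0.11067581  1.52647392] [ 0.19228155  0.00521315 -0.98132595]
{'intrinsics': array([[289.34730937,   0.        , 317.03320656],
       [  0.        , 289.34730937, 201.57076239],
       [  0.        ,   0.        ,   1.        ]]), 'distortion': array([-0.05306401,  0.        ,  0.        ,  0.        ,  0.        ]), 'mount': array([[-6.49620061e-04, -3.16292022e-01,  9.48661655e-01,
        -1.19480831e-01],
       [ 8.28792231e-04, -9.48661699e-01, -3.16291469e-01,
         8.01774053e-02],
       [ 9.99999446e-01,  5.80774125e-04,  8.78410042e-04,
        -2.38673974e-04],
       [ 0.00000000e+00,  0.00000000e+00,  0.00000000e+00,
         1.00000000e+00]])}
```

View pics/s0.png

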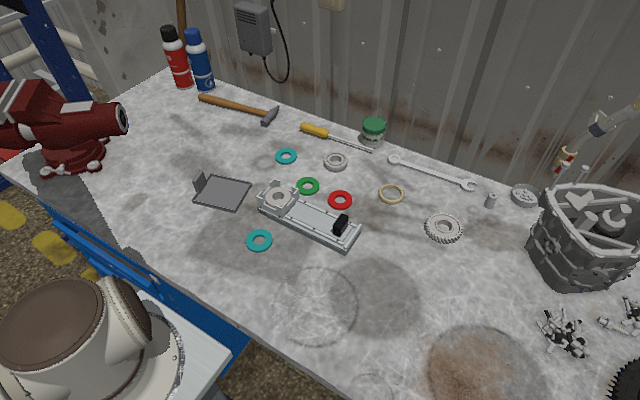

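View pics/t0.png

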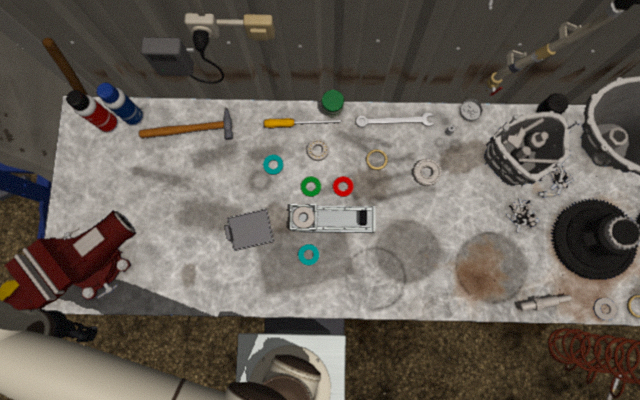

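Scene: dispenser at (310,215) with its outlet to the left, tray at (222,192) with its tab on the far left. Top: dispenser at (288–375, 204–233), tray at (248,230). Next I measure roughly and enlarge.

```bash
python3 - <<'E'
from h import *
a=cv2.imread("pics/t0.png")[185:275,215:385];b=cv2.imread("pics/s0.png")[160:260,185:370]
a=cv2.resize(a,None,fx=4,fy=4,interpolation=cv2.INTER_CUBIC)[:300];b=cv2.resize(b,(800,432),interpolation=cv2.INTER_CUBIC)
o=np.zeros((600,800,3),np.uint8);b=cv2.resize(b,(555,300));o[:300,:680]=a;o[300:,:555]=b
cv2.imwrite("pics/c0.png",o)
c=cam("top");print(onz(c,[[288,218],[375,218],[303,217],[363,218]],0.04));print(onz(c,[[248,230],[231,234]],.01))
for n,u in dict(cyanlow=[308,254],green=[311,186],cyan=[273,165],bear=[317,150]).items(): print(n,onz(c,[u],.01))
E
```

```text
[[ 0.49338436  0.01718612  0.04      ]
 [ 0.49820579 -0.2473245   0.04      ]
 [ 0.49728031 -0.02833697  0.04      ]
 [ 0.49753409 -0.21086364  0.04      ]]
[[0.45826053 0.14188176 0.01      ]
 [0.44496278 0.19355428 0.01      ]]
cyanlow [[ 0.38779162 -0.04521044  0.01      ]]
green [[ 0.60074419 -0.04903841  0.01      ]]
cyan [[0.66661711 0.07302809 0.01      ]]
bear [[ 0.71848041 -0.06523641  0.01      ]]
```

View pics/c0.png

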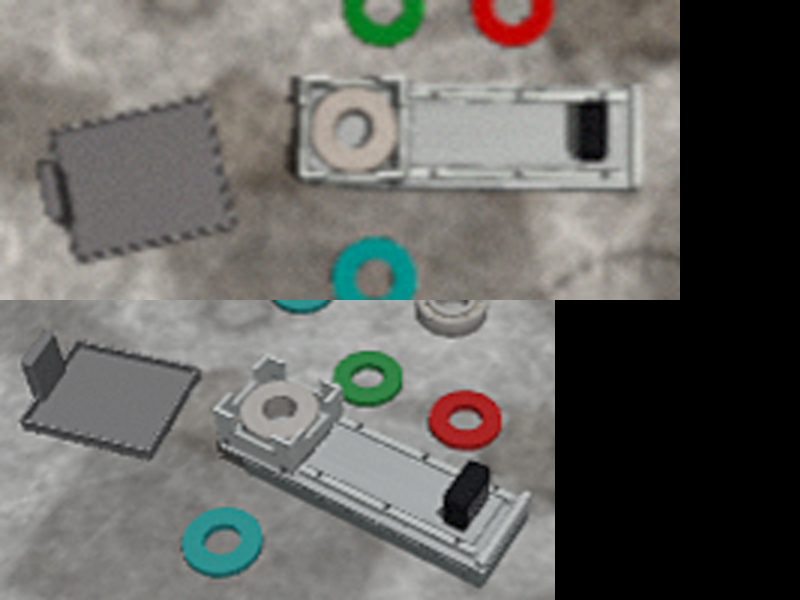

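The crops show the tray rotated ~15° from the dispenser axis (its edge 75–100 px left of the outlet), the grip black at the right end, and clear bench between tray and outlet. Now I'll get the tool axes and measure corners by masks in both views.

```bash
python3 - <<'E'
from h import *
st=r.get_state();M=R.from_euler('xyz',st["eef_rot"]).as_matrix();print(M.round(3))
T=cam("top");S=cam("scene")
# crops: top px = 215+u/4,185+v/4 ; scene px=185+u/3, 160+(v-300)/3
t=lambda u,v:[215+u/4,185+v/4]; s=lambda u,v:[185+u/3,160+(v-300)/3]
names=["grip top mid","tab top mid","tray c far-in","tray c near-in","tray near-out","tray far-out","well ctr washer"]
a=[t(593,102),t(50,180),t(207,97),t(235,228),t(82,260),t(53,130),t(352,127)]
b=[s(476,468),s(44,340),s(199,373),s(153,457),s(24,426),s(80,345),s(279,407)]
for n,x in zip(names,tri(T,a,S,b)): print(n,x.round(4))
E
```

```text
[[-0.    -0.94   0.34 ]
 [-0.001  0.34   0.94 ]
 [-1.     0.    -0.001]]
grip top mid [ 0.5155 -0.2089  0.067   0.0019]
tab top mid [0.4523 0.1953 0.0546 0.0015]
tray c far-in [5.25e-01 8.72e-02 5.90e-03 4.00e-04]
tray c near-in [0.4248 0.0603 0.0048 0.0042]
tray near-out [0.3955 0.1785 0.0055 0.0023]
tray far-out [0.4966 0.2061 0.0055 0.0006]
well ctr washer [ 0.4963 -0.0293  0.0533  0.0007]
```

Call:
arm_command:
  motion:
    - [[0, 0, 0], [0, -0.032, -0.022], 1]
    - [[0, 0, 0], [0, -0.032, -0.022], 1]
    - [[0, 0, 0], [0, -0.032, -0.022], 1]
    - [[0, 0, 0], [0, -0.032, -0.022], 1]
    - [[0, 0, 0], [0, -0.032, -0.022], 1]
    - [[0, 0, 0], [0, -0.032, -0.022], 1]
    - [[0, 0, 0], [0, -0.032, -0.022], 1]
    - [[0, 0, 0], [0, -0.032, -0.022], 1]
    - [[0, 0, 0], [0, -0.032, -0.022], 1]
    - [[0, 0, 0], [0, -0.032, -0.022], 1]

```text
time_s: 0.93
tool_pos: [0.4137, 0.1998, 0.2532]
eef_rot: [1.749, 1.571, 2.974]
ft_force: [-0.1, 1.1, -1.0]
opening: 0.0854
```

Call:
arm_command:
  motion:
    - [[-5, 0, 0], [0, 0, 0], 1]
    - [[-5, 0, 0], [0, 0, 0], 1]
    - [[-5, 0, 0], [0, 0, 0], 1]
    - [[-5, 0, 0], [0, 0, 0], 1]
    - [[-5, 0, 0], [0, 0, 0], 1]
    - [[-5, 0, 0], [0, 0, 0], 1]
    - [[-4, 0, 0], [0, 0, 0], 1]
    - [[0, 0, 0], [0, 0, 0], 1]
    - [[0, 0, 0], [0, 0, 0], 1]
    - [[0, 0, 0], [0, 0, 0], 1]

```text
time_s: 1.77
tool_pos: [0.413, 0.2015, 0.2531]
eef_rot: [1.765, 1.57, -2.703]
ft_force: [-0.2, -0.4, -0.2]
opening: 0.0852
```

```bash
python3 - <<'E'
from h import *
st,im=snap("wrist","w0");print(st["time_s"],st["tool_pos"],R.from_euler('xyz',st["eef_rot"]).as_matrix().round(3));np.save("w0.npy",[st["tool_pos"],st["eef_rot"]])
E
```

```text
1.7667 [0.41303791 0.20154938 0.25312364] [[-0.    -0.97  -0.242]
 [-0.    -0.242  0.97 ]
 [-1.     0.    -0.   ]]
```

View pics/w0.png

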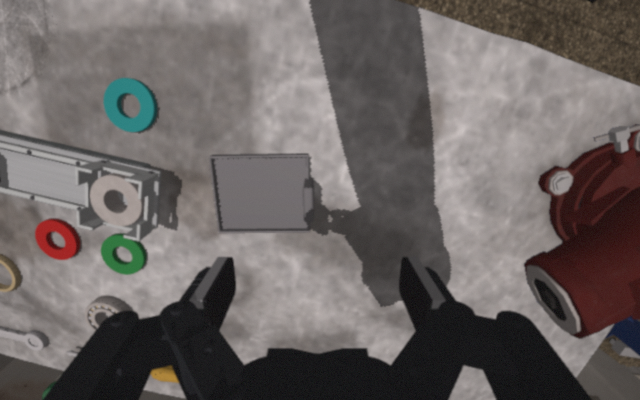

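The wrist view shows the tray at (212–313, 153–231) nearly square in the image, tab on the right at (311,190), and the dispenser at the left with its outlet facing the tray.

```bash
python3 - <<'E'
from h import *
a=np.load("w0.npy");c=cam("wrist",dict(tool_pos=a[0],eef_rot=a[1]))
im=cv2.imread("pics/w0.png");T=cam("top");t=cv2.imread("pics/t0.png")
# tray by colour: dark, neutral uniform region
for nm,I,cm,(x0,y0,x1,y1) in(("w",im,c,(195,135,335,245)),("t",t,T,(220,200,280,256))):
    g=cv2.cvtColor(I,cv2.COLOR_BGR2GRAY)[y0:y1,x0:x1]
    th,m=cv2.threshold(cv2.GaussianBlur(g,(3,3),0),0,255,cv2.THRESH_BINARY_INV+cv2.THRESH_OTSU)
    m=cv2.morphologyEx(m,cv2.MORPH_OPEN,cv2.getStructuringElement(cv2.MORPH_RECT,(25,25) if nm=="w" else (15,15)))
    cs=max(cv2.findContours(m,0,2)[0],key=cv2.contourArea)
    b=cv2.boxPoints(cv2.minAreaRect(cs))+[x0,y0];P=onz(cm,b,.012)
    print(nm,th,b.round(1).tolist(),"\n",P.round(4),P.mean(0),[np.linalg.norm(P[i]-P[i-1]).round(4) for i in range(4)])
    i=max(range(4),key=lambda i:np.linalg.norm(P[i]-P[i-1]));d=P[i]-P[i-1];print("ang",np.degrees(np.arctan2(d[1],d[0])))
# washer centres by ellipse-ish click, wrist vs top
print("washer",tri(c,[[117,200]],T,[[303,216.7]]))
# two-view tab top: wrist (309,190)?
g=cv2.resize(im[120:260,60:360],None,fx=2.66,fy=2.66,interpolation=cv2.INTER_CUBIC);cv2.imwrite("pics/w0c.png",g)
E
```

```text
w 130.0 [[179.6, 226.0], [195.8, 130.2], [348.9, 156.1], [332.7, 251.9]] 
 [[0.5316 0.0367 0.012 ]
 [0.3983 0.0438 0.012 ]
 [0.384  0.2347 0.012 ]
 [0.5184 0.2498 0.012 ]] [0.45805819 0.14126348 0.012     ] [np.float64(0.2136), np.float64(0.1335), np.float64(0.1915), np.float64(0.1353)]
ang -86.45178407361017
t 133.0 [[220.0, 207.0], [279.0, 207.0], [279.0, 255.0], [220.0, 255.0]] 
 [[0.5283 0.2321 0.012 ]
 [0.5316 0.0488 0.012 ]
 [0.383  0.0431 0.012 ]
 [0.3799 0.223  0.012 ]] [0.45573076 0.13673204 0.012     ] [np.float64(0.1487), np.float64(0.1833), np.float64(0.1487), np.float64(0.1798)]
ang -88.97047237013803
washer [[ 4.97247772e-01 -2.86399321e-02  4.71262552e-02  2.95224769e-04]]
```

View pics/w0c.png

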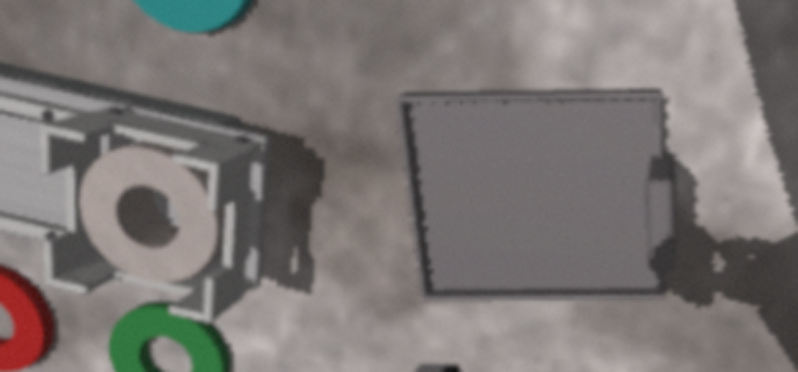

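The enlarged crop shows tray corners at (404,94), (662,91), (662,292), (427,294), tab top about (661,211), and well corners on the left. My Otsu masks failed because shadows merged, so I'll use corners from a second wrist view nearer the dispenser.

Call:
arm_command:
  motion:
    - [[0, 0, 0], [0, -0.002, -0.03], 1]
    - [[0, 0, 0], [0, -0.002, -0.03], 1]
    - [[0, 0, 0], [0, -0.002, -0.03], 1]
    - [[0, 0, 0], [0, -0.002, -0.03], 1]
    - [[0, 0, 0], [0, -0.002, -0.03], 1]
    - [[0, 0, 0], [0, 0, -0.03], 1]
    - [[0, 0, 0], [0, 0, 0], 1]
    - [[0, 0, 0], [0, 0, 0], 1]
    - [[0, 0, 0], [0, 0, 0], 1]
    - [[0, 0, 0], [0, 0, 0], 1]

```text
time_s: 2.65
tool_pos: [0.4666, 0.0302, 0.2533]
eef_rot: [0.145, 1.571, 1.963]
ft_force: [0.2, -0.9, -0.7]
opening: 0.0854
```

```bash
python3 - <<'E'
from h import *
st,im=snap("wrist","w1");print(st["time_s"],st["tool_pos"]);np.save("w1.npy",[st["tool_pos"],st["eef_rot"]])
g=cv2.resize(im[60:260,60:460,::-1],None,fx=2,fy=2,interpolation=cv2.INTER_CUBIC);cv2.imwrite("pics/w1c.png",g)
E
```

```text
2.65 [0.46657834 0.03022041 0.25330266]
```

View pics/w1c.png

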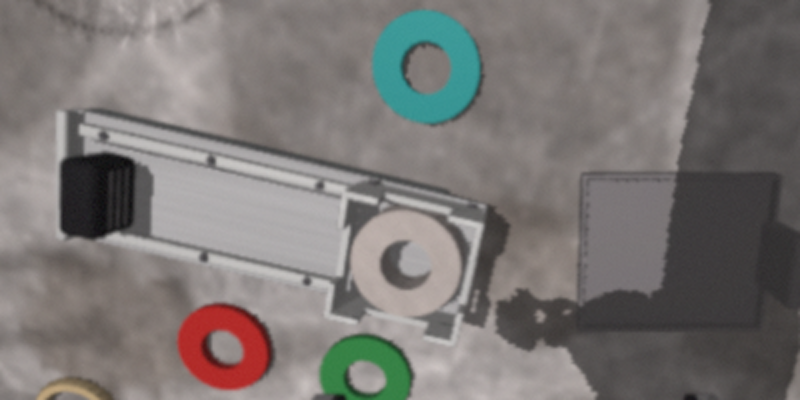

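The crop (2×, offset 60,60) shows guide screws near (103,134),(211,160),(319,184) and far (204,257),(307,281), well-top corners (345,187),(489,205),(455,343),(328,318), tray corners (582,173),(778,174),(762,328),(578,328).

```bash
python3 - <<'E'
from h import *
ld=lambda f:(lambda a:cam("wrist",dict(tool_pos=a[0],eef_rot=a[1])))(np.load(f))
c0,c1,T,S=ld("w0.npy"),ld("w1.npy"),cam("top"),cam("scene")
f1=lambda L:np.array(L)/2+60; f0=lambda L:np.array(L)/2.66+[60,120]
ang=lambda d:np.degrees(np.arctan2(d[1],d[0])).round(2)
scr=onz(c1,f1([[103,134],[211,160],[319,184],[204,257],[307,281]]),.037);print("screws",scr.round(4).tolist())
print("axis",ang(scr[2]-scr[0]),ang(scr[4]-scr[3]))
w=onz(c1,f1([[345,187],[489,205],[455,343],[328,318]]),.067);print("well",w.round(4).tolist(),w.mean(0),[np.linalg.norm(w[i]-w[i-1]).round(4) for i in range(4)])
print("axis",ang(w[1]-w[0]),ang(w[2]-w[3]))
wa=onz(c1,f1([[406,263]]),.053);print("washer",wa, onz(c0,f0([[148,215]]),.053),onz(T,[[303,216.7]],.053),onz(S,[[278,195.7]],.053))
u1=f1([[582,173],[778,174],[762,328],[578,328]]);u0=f0([[404,94],[662,91],[664,292],[427,294]])
print("tray tri",tri(c0,u0,c1,u1).round(4).tolist())
for c,u in((c0,u0),(c1,u1)):
    P=onz(c,u,.014);print(P.round(4).tolist(),P.mean(0).round(4),"len",[np.linalg.norm(P[i]-P[i-1]).round(4) for i in range(4)],"ang",ang(P[1]-P[0]),ang(P[2]-P[3]),ang(P[0]-P[3])+90+180)
g=onz(c1,f1([[75,185],[80,237],[62,165],[108,160]]),.072);print("grip top?",g.round(4).tolist())
E
```

```text
screws [[0.4673, -0.2161, 0.037], [0.4674, -0.1516, 0.037], [0.4661, -0.0877, 0.037], [0.5275, -0.1506, 0.037], [0.5272, -0.0863, 0.037]]
axis 90.53 90.25
well [[0.4575, -0.0652, 0.067], [0.4483, 0.0112, 0.067], [0.5313, 0.0108, 0.067], [0.5341, -0.063, 0.067]] [ 0.4927805  -0.02654252  0.067     ] [np.float64(0.0766), np.float64(0.077), np.float64(0.083), np.float64(0.0739)]
axis 96.84 92.12
washer [[ 0.49555136 -0.02731673  0.053     ]] [[ 0.49594285 -0.02645168  0.053     ]] [[ 0.49621574 -0.02903121  0.053     ]] [[ 0.49665125 -0.02944374  0.053     ]]
tray tri [[0.4266, 0.0643, 0.0018, 0.0005], [0.3951, 0.1858, 0.0044, 0.0001], [0.4943, 0.211, 0.0121, 0.0018], [0.5285, 0.0909, 0.0044, 0.0004]]
[[0.4239, 0.0682, 0.014], [0.3935, 0.1856, 0.014], [0.4925, 0.2105, 0.014], [0.5232, 0.0932, 0.014]] [0.4583 0.1394 0.014 ] len [np.float64(0.1025), np.float64(0.1213), np.float64(0.1021), np.float64(0.1213)] ang 104.5 104.66 104.13
[[0.4251, 0.0624, 0.014], [0.395, 0.1812, 0.014], [0.4947, 0.2103, 0.014], [0.525, 0.0888, 0.014]] [0.46   0.1357 0.014 ] len [np.float64(0.1033), np.float64(0.1226), np.float64(0.1038), np.float64(0.1253)] ang 104.24 104.04 104.80000000000001
grip top? [[0.4899, -0.207, 0.072], [0.5186, -0.2037, 0.072], [0.4807, -0.2145, 0.072], [0.4721, -0.1893, 0.072]]
```

Call:
arm_command:
  motion:
    - [[0, 0, 0], [0, -0.004, 0.0334], 1]
    - [[0, 0, 0], [0, -0.004, 0.0334], 1]
    - [[0, 0, 0], [0, -0.004, 0.0334], 1]
    - [[0, 0, 0], [0, -0.004, 0.0334], 1]
    - [[0, 0, 0], [0, -0.004, 0.0334], 1]
    - [[0, 0, 0], [0.035, 0, 0], 1]
    - [[0, 0, 0], [0.035, 0, 0], 1]
    - [[0, 0, 0], [0.035, 0, 0], 1]
    - [[-0.5, 0, 0], [0.025, 0, 0], 1]
    - [[0, 0, 0], [0, 0, 0], 1]

```text
time_s: 3.53
tool_pos: [0.4425, 0.1963, 0.1181]
eef_rot: [1.723, 1.563, -2.732]
ft_force: [-1.7, 0.1, -0.6]
opening: 0.0854
```

```bash
python3 - <<'E'
from h import *
st,im=snap("wrist","w2");print(st["time_s"],st["tool_pos"]);np.save("w2.npy",[st["tool_pos"],st["eef_rot"]])
c=cam("wrist",st);print("expected tab top ctr, ends",proj(c,[[.446,.197,.054],[.446-.0213,.197-.0055,.054],[.446+.0213,.197+.0055,.054]]).round(0).tolist(),"TCP axis",proj(c,[np.r_[st["tool_pos"][:2],.04]]))
E
```

```text
3.5333 [0.44246233 0.19626446 0.11813859]
expected tab top ctr, ends [[318.0, 233.0], [318.0, 203.0], [318.0, 261.0]] TCP axis [[318.10410793 221.05526865]]
```

View pics/w2.png

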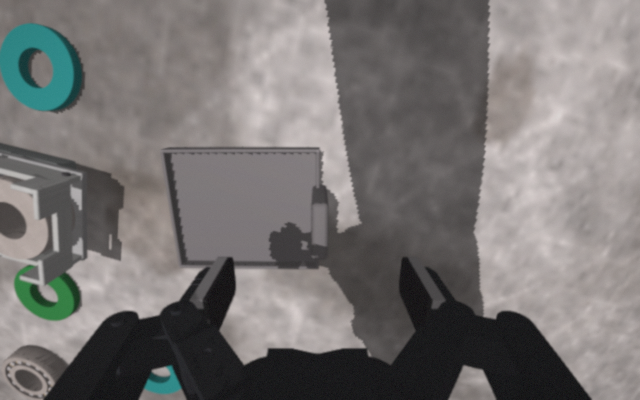

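The view shows the tab top at (319, ~200–258), under the jaw axis (expected 318,233), so I descend and grip.

Call:
arm_command:
  motion:
    - [[0, 0, 0], [0.025, -0.002, 0], 1]
    - [[0, 0, 0], [0.025, 0, 0], 1]
    - [[0, 0, 0], [0.025, 0, 0], 1]
    - [[0, 0, 0], [0, 0, 0], 1]
    - [[0, 0, 0], [0, 0, 0], 0]
    - [[0, 0, 0], [0, 0, 0], 0]
    - [[0, 0, 0], [0, 0, 0], 0]
    - [[0, 0, 0], [0, 0, 0], 0]
    - [[0, 0, 0], [0, 0, 0], 0]
    - [[0, 0, 0], [0, 0, 0], 0]
  squeeze: 50

```text
time_s: 4.42
tool_pos: [0.4476, 0.1971, 0.0491]
eef_rot: [-1.093, 1.57, 0.733]
ft_force: [-1.8, 4.7, 2.7]
opening: 0.0123
```

Call:
arm_command:
  motion:
    - [[0, 0, 0], [0, 0, 0], 0]
    - [[0, 0, 0], [0, 0, 0], 0]
    - [[0, 0, 0], [0, 0, 0], 0]
    - [[0, 0, 0], [0, 0, 0], 0]
    - [[0, 0, 0], [0, 0, 0], 0]
    - [[0, 0, 0], [0, 0, 0], 0]
    - [[0, 0, 0], [0, 0, 0], 0]
    - [[0, 0, 0], [0, 0, 0], 0]
    - [[0, 0, 0], [0, 0, 0], 0]
    - [[0, 0, 0], [0, 0, 0], 0]

```text
time_s: 5.25
tool_pos: [0.4477, 0.1971, 0.0492]
eef_rot: [-1.228, 1.569, 0.598]
ft_force: [-1.6, 0.8, 4.8]
opening: 0.0114
```

```bash
python3 - <<'E'
from h import *
st,im=snap("wrist","w3");M=R.from_euler('xyz',st["eef_rot"]).as_matrix();print(st["time_s"],st["tool_pos"],st["opening"],st["ft_force"],M.round(4),np.degrees(np.arctan2(M[1,2],M[0,2])))
np.save("w3.npy",[st["tool_pos"],st["eef_rot"]])
E
```

```text
5.25 [0.44774972 0.1970991  0.04923336] 0.011387722370121804 [-1.57619104  0.80458868  4.77636794] [[ 1.300e-03 -9.676e-01 -2.525e-01]
 [ 9.000e-04 -2.525e-01  9.676e-01]
 [-1.000e+00 -1.400e-03  5.000e-04]] 104.62613362526919
```

View pics/w3.png

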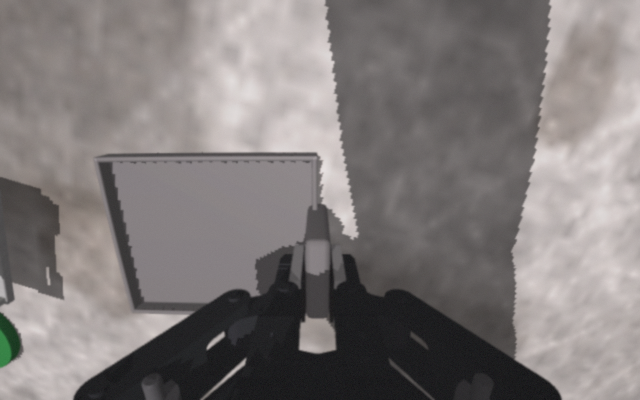

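Gripped at 11.4 mm (tab 12 mm). Tray corners show at (97,157), (317,154), (133,311). Now I work out the tray's pose and the move required.

```bash
python3 - <<'E'
from h import *
a=np.load("w3.npy");c=cam("wrist",dict(tool_pos=a[0],eef_rot=a[1]))
P=onz(c,[[97,157],[317,154],[133,311]],.014)
ang=lambda d:np.degrees(np.arctan2(d[1],d[0]))
print(P.round(4).tolist(),np.linalg.norm(P[1]-P[0]),np.linalg.norm(P[2]-P[0]),ang(P[1]-P[0]),ang(P[2]-P[0])+90)
ctr=(P[1]+P[2])/2;th=np.radians(104.6);ex=np.array([np.cos(th),np.sin(th)]);ey=np.array([-ex[1],ex[0]])
d=a[0][:2]-ctr[:2];print("tray ctr",ctr,"TCP in tray",d@ex,d@ey)
# and the far views
for z in(.014,): print("rel from mean (.4594,.1375)",(a[0][:2]-[.4594,.1375])@ex,(a[0][:2]-[.4594,.1375])@ey)
E
```

```text
[[0.4256, 0.0647, 0.014], [0.3941, 0.1823, 0.014], [0.5258, 0.0896, 0.014]] 0.12172928478897076 0.10317454484868106 105.03450376441967 103.96742503330381
tray ctr [0.45992093 0.13595109 0.014     ] TCP in tray 0.06224148236875688 -0.0036353394730717463
rel from mean (.4594,.1375) 0.060611278012624746 -0.003749020632947129
```

Call:
arm_command:
  motion:
    - [[2.4, 0, 0], [0, 0, 0], 0]
    - [[2.4, 0, 0], [0, 0, 0], 0]
    - [[2.4, 0, 0], [0, 0, 0], 0]
    - [[2.4, 0, 0], [0, 0, 0], 0]
    - [[2.4, 0, 0], [0, 0, 0], 0]
    - [[2.2, 0, 0], [0, 0, 0], 0]
    - [[0, 0, 0], [0, 0, 0], 0]
    - [[0, 0, 0], [0, -0.01, -0.01], 0]
    - [[0, 0, 0], [0, -0.01, -0.01], 0]
    - [[0, 0, 0], [0, -0.01, -0.01], 0]

```text
time_s: 6.13
tool_pos: [0.4778, 0.1675, 0.0492]
eef_rot: [-0.224, 1.569, 1.357]
ft_force: [-2.6, 4.5, 7.8]
opening: 0.0113
```

Call:
arm_command:
  motion:
    - [[0, 0, 0], [0, -0.01, -0.01], 0]
    - [[0, 0, 0], [0, -0.01, -0.01], 0]
    - [[0, 0, 0], [0, 0, -0.005], 0]
    - [[0, 0, 0], [0, 0, 0], 0]
    - [[0, 0, 0], [0, 0, 0], 0]
    - [[0, 0, 0], [0, 0, 0], 0]
    - [[0, 0, 0], [0, 0, 0], 0]
    - [[0, 0, 0], [0, 0, 0], 0]
    - [[0, 0, 0], [0, 0, 0], 0]
    - [[0, 0, 0], [0, 0, 0], 0]

```text
time_s: 6.97
tool_pos: [0.4987, 0.1419, 0.0492]
eef_rot: [-1.824, 1.568, -0.245]
ft_force: [2.4, -3.4, 5.0]
opening: 0.0108
```

```bash
python3 - <<'E'
from h import *
st,im=snap("wrist","w4");M=R.from_euler('xyz',st["eef_rot"]).as_matrix();print(st["time_s"],st["tool_pos"],st["opening"],st["ft_force"],np.degrees(np.arctan2(M[1,2],M[0,2])))
np.save("w4.npy",[st["tool_pos"],st["eef_rot"]])
E
```

```text
6.9667 [0.49872498 0.14185879 0.04919802] 0.010799863518411373 [ 2.42463668 -3.36775065  4.98733956] 90.47878152941227
```

View pics/w4.png

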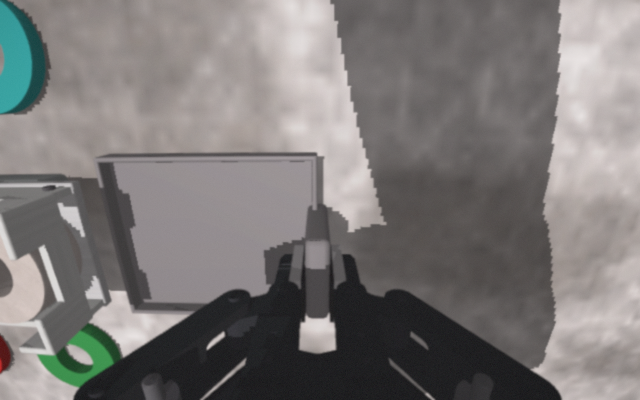

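The view shows the tray edge (98,157)–(133,311) facing the lip front edge ~(78,179)–(108,303), which look parallel. I compute the lateral alignment.

```bash
python3 - <<'E'
from h import *
a=np.load("w4.npy");c=cam("wrist",dict(tool_pos=a[0],eef_rot=a[1]))
P=onz(c,[[98,157],[318,154],[133,311]],.014);L=onz(c,[[78,179],[108,303]],.026)
print(P.round(4).tolist(),"edge mid",(P[0]+P[2])/2);print("lip",L.round(4).tolist(),np.linalg.norm(L[1]-L[0]),L.mean(0))
print("predicted lip corners px",proj(c,[[.4962-.04,.010,.026],[.4962+.04,.010,.026]]).round(1).tolist())
E
```

```text
[[0.4451, 0.0197, 0.014], [0.4432, 0.1414, 0.014], [0.5484, 0.0187, 0.014]] edge mid [0.49678507 0.01917081 0.014     ]
lip [[0.4546, 0.0151, 0.026], [0.533, 0.0132, 0.026]] 0.07834984722263481 [0.49379922 0.01413962 0.026     ]
predicted lip corners px [[69.9, 181.9], [104.4, 307.1]]
```

Call:
arm_command:
  motion:
    - [[0, 0, 0], [0, 0.0015, -0.004], 0]
    - [[0, 0, 0], [0, 0, -0.004], 0]
    - [[0, 0, 0], [0, 0, -0.004], 0]
    - [[0, 0, 0], [0, 0, -0.004], 0]
    - [[0, 0, 0], [0, 0, -0.004], 0]
    - [[0, 0, 0], [0, 0, -0.004], 0]
    - [[0, 0, 0], [0, 0, -0.002], 0]
    - [[0, 0, 0], [0, 0, 0], 0]
    - [[0, 0, 0], [0, 0, 0], 0]
    - [[0, 0, 0], [0, 0, 0], 0]

```text
time_s: 7.85
tool_pos: [0.4969, 0.1164, 0.0492]
eef_rot: [-1.012, 1.569, 0.567]
ft_force: [0.5, 0.8, 6.7]
opening: 0.0113
```

Call:
arm_command:
  motion:
    - [[0, 0, 0], [0, 0, -0.0005], 0]
    - [[0, 0, 0], [0, 0, -0.0005], 0]
    - [[0, 0, 0], [0, 0, -0.0005], 0]
    - [[0, 0, 0], [0, 0, -0.0005], 0]
    - [[0, 0, 0], [0, 0, 0], 0]
    - [[0, 0, 0], [0, 0, 0], 0]
    - [[0, 0, 0], [0, 0, 0], 0]
    - [[0, 0, 0], [0, 0, 0], 0]
    - [[0, 0, 0], [0, 0, 0], 0]
    - [[0, 0, 0], [0, 0, 0], 0]

```text
time_s: 8.68
tool_pos: [0.4969, 0.1149, 0.0492]
eef_rot: [-0.669, 1.568, 0.911]
ft_force: [0.1, 4.7, 7.0]
opening: 0.0113
```

Call:
arm_command:
  motion:
    - [[0, 0, 0], [0, 0, -0.0005], 0]
    - [[0, 0, 0], [0, 0, -0.0005], 0]
    - [[0, 0, 0], [0, 0, -0.0005], 0]
    - [[0, 0, 0], [0, 0, -0.0005], 0]
    - [[0, 0, 0], [0, 0, 0], 0]
    - [[0, 0, 0], [0, 0, 0], 0]
    - [[0, 0, 0], [0, 0, 0], 0]
    - [[0, 0, 0], [0, 0, 0], 0]
    - [[0, 0, 0], [0, 0, 0], 0]
    - [[0, 0, 0], [0, 0, 0], 0]

```text
time_s: 9.52
tool_pos: [0.4969, 0.1129, 0.0492]
eef_rot: [-0.662, 1.569, 0.918]
ft_force: [-0.0, 5.2, 5.8]
opening: 0.0108
```

Call:
arm_command:
  motion:
    - [[0, 0, 0], [0, 0, -0.0005], 0]
    - [[0, 0, 0], [0, 0, -0.0005], 0]
    - [[0, 0, 0], [0, 0, -0.0005], 0]
    - [[0, 0, 0], [0, 0, -0.0005], 0]
    - [[0, 0, 0], [0, 0, 0], 0]
    - [[0, 0, 0], [0, 0, 0], 0]
    - [[0, 0, 0], [0, 0, 0], 0]
    - [[0, 0, 0], [0, 0, 0], 0]
    - [[0, 0, 0], [0, 0, 0], 0]
    - [[0, 0, 0], [0, 0, 0], 0]

```text
time_s: 10.35
tool_pos: [0.4969, 0.1121, 0.0492]
eef_rot: [-0.294, 1.566, 1.287]
ft_force: [-0.7, 12.2, 6.4]
opening: 0.011
```

Contact with the base block at TCP y = 0.112, as predicted. Relieve, release, lift.

Call:
arm_command:
  motion:
    - [[0, 0, 0], [0, 0, 0.001], 0]
    - [[0, 0, 0], [0, 0, 0], 0.4]
    - [[0, 0, 0], [0, 0, 0], 0.4]
    - [[0, 0, 0], [0, 0, 0], 0.4]
    - [[0, 0, 0], [0, 0, 0], 0.4]
    - [[0, 0, 0], [-0.02, 0, 0], 0.4]
    - [[0, 0, 0], [-0.03, 0, 0], 0.4]
    - [[0, 0, 0], [-0.03, 0, 0], 1]
    - [[0, 0, 0], [-0.03, 0, 0], 1]
    - [[0, 0, 0], [0, 0, 0], 1]

```text
time_s: 11.18
tool_pos: [0.4983, 0.1114, 0.1641]
eef_rot: [-1.37, 1.563, 0.208]
ft_force: [0.8, 0.3, 0.5]
opening: 0.0689
```

Call:
arm_command:
  motion:
    - [[0, 0, 0], [-0.03, 0, 0], 1]
    - [[0, 0, 0], [0, 0, -0.038], 1]
    - [[0, 0, 0], [0, 0, -0.038], 1]
    - [[0, 0, 0], [0, 0, -0.038], 1]
    - [[0, 0, 0], [0, 0, -0.038], 1]
    - [[0, 0, 0], [0, 0, -0.038], 1]
    - [[0, 0, 0], [0, 0, 0], 1]
    - [[0, 0, 0], [0, 0, 0], 1]
    - [[0, 0, 0], [0, 0, 0], 1]
    - [[0, 0, 0], [0, 0, 0], 1]

```text
time_s: 12.02
tool_pos: [0.4978, -0.078, 0.1881]
eef_rot: [0.864, 1.57, 2.443]
ft_force: [-0.3, 0.5, -0.3]
opening: 0.0858
```

```bash
python3 - <<'E'
from h import *
st,im=snap("wrist","w5");M=R.from_euler('xyz',st["eef_rot"]).as_matrix();print(st["time_s"],st["tool_pos"],st["opening"],st["ft_force"],np.degrees(np.arctan2(M[1,2],M[0,2])))
np.save("w5.npy",[st["tool_pos"],st["eef_rot"]])
E
```

```text
12.0167 [ 0.49784887 -0.07799451  0.1880997 ] 0.08583809941234287 [-0.28271351  0.46695124 -0.30866185] 90.4842405828361
```

View pics/w5.png

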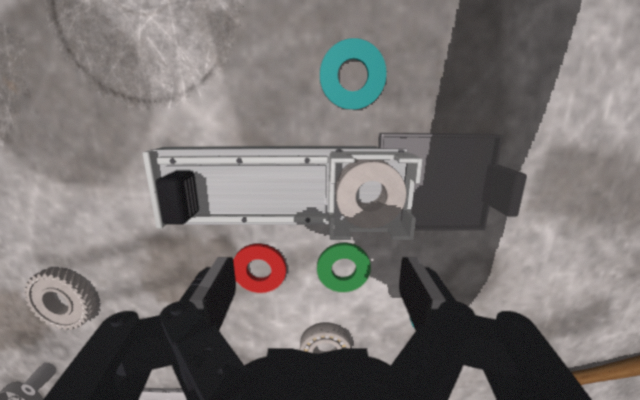

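The tray edge is tucked under the lip, square to the dispenser: tray corners (380,133), (497,134), (487,228). Grip top at (157–185,170–223), guide screws at v≈160 and 219.

```bash
python3 - <<'E'
from h import *
a=np.load("w5.npy");c=cam("wrist",dict(tool_pos=a[0],eef_rot=a[1]));T=cam("top");S=cam("scene")
print("tray",onz(c,[[380,133],[497,134],[487,228]],.014).round(4).tolist())
print("screws",onz(c,[[173,160],[239,160],[307,160],[244,219],[307,219]],.037).round(4).tolist())
print("lip?",onz(c,[[421,155],[414,236]],.067).round(4).tolist())
g=onz(c,[[171,196]],.072);print("grip top",g,tri(c,[[171,196]],T,[[215+595/4,185+129/4]]),tri(c,[[171,196]],S,[[185+476/3,160+170/3]]))
im=cv2.imread("pics/w5.png");m=(im.max(2)<60).astype(np.uint8);m[:150]=0;m[235:]=0;m[:,:150]=0;m[:,215:]=0
x,y,w,h,_=cv2.connectedComponentsWithStats(m)[2][1:][np.argmax(cv2.connectedComponentsWithStats(m)[2][1:,4])];print("blob",x,y,w,h)
print("expect top corners",proj(c,[[.4977-.022,-.210-.011,.072],[.4977+.022,-.210-.011,.072],[.4977-.022,-.210+.011,.072],[.4977+.022,-.21+.011,.072]]).round(0).tolist(), proj(c,[[.4977-.022,-.210+.011,.033],[.4977+.022,-.21+.011,.033]]).round(0).tolist())
E
```

```text
tray [[0.4428, -0.0161, 0.014], [0.4414, 0.1041, 0.014], [0.5451, 0.1136, 0.014]]
screws [[0.4672, -0.216, 0.037], [0.467, -0.1524, 0.037], [0.4666, -0.0881, 0.037], [0.527, -0.1518, 0.037], [0.5263, -0.0882, 0.037]]
lip? [[0.4558, 0.0085, 0.067], [0.5303, 0.0111, 0.067]]
grip top [[ 0.49213571 -0.20465779  0.072     ]] [[ 0.49682073 -0.21197865  0.05808749  0.00057626]] [[ 0.49996031 -0.20956144  0.07213676  0.01644257]]
blob 156 171 43 53
expect top corners [[150.0, 177.0], [158.0, 225.0], [175.0, 178.0], [182.0, 226.0]] [[193.0, 168.0], [199.0, 210.0]]
```

Call:
arm_command:
  motion:
    - [[0, 0, 0], [0, 0, -0.0322], 1]
    - [[0, 0, 0], [0, 0, -0.0322], 1]
    - [[0, 0, 0], [0, 0, -0.0322], 1]
    - [[0, 0, 0], [0, 0, -0.0322], 1]
    - [[0, 0, 0], [0, 0, 0], 1]
    - [[0, 0, 0], [0.032, 0, 0], 1]
    - [[0, 0, 0], [0.032, 0, 0], 1]
    - [[0, 0, 0], [0.032, 0, 0], 1]
    - [[0, 0, 0], [0.032, 0, 0], 1]
    - [[0, 0, 0], [0, 0, 0], 1]

```text
time_s: 12.9
tool_pos: [0.496, -0.2051, 0.054]
eef_rot: [1.159, 1.562, 2.74]
ft_force: [0.3, -0.6, -1.5]
opening: 0.0852
```

Call:
arm_command:
  motion:
    - [[0, 0, 0], [0, 0, 0], 0]
    - [[0, 0, 0], [0, 0, 0], 0]
    - [[0, 0, 0], [0, 0, 0], 0]
    - [[0, 0, 0], [0, 0, 0], 0]
    - [[0, 0, 0], [0, 0, 0], 0]
    - [[0, 0, 0], [0, 0, 0], 0]
    - [[0, 0, 0], [0, 0, 0], 0]
    - [[0, 0, 0], [0, 0, 0], 0]
    - [[0, 0, 0], [0, 0, 0], 0]
    - [[0, 0, 0], [0, 0, 0], 0]
  squeeze: 50

```text
time_s: 13.73
tool_pos: [0.4996, -0.2079, 0.0619]
eef_rot: [-1.881, 1.568, -0.303]
ft_force: [-0.9, 1.6, 5.1]
opening: 0.0212
```

Call:
arm_command:
  motion:
    - [[0, 0, 0], [0, 0, 0.005], 0]
    - [[0, 0, 0], [0, 0, 0.005], 0]
    - [[0, 0, 0], [0, 0, 0.005], 0]
    - [[0, 0, 0], [0, 0, 0.005], 0]
    - [[0, 0, 0], [0, 0, 0.005], 0]
    - [[0, 0, 0], [0, 0, 0.005], 0]
    - [[0, 0, 0], [0, 0, 0.005], 0]
    - [[0, 0, 0], [0, 0, 0.005], 0]
    - [[0, 0, 0], [0, 0, 0.005], 0]
    - [[0, 0, 0], [0, 0, 0.005], 0]

```text
time_s: 14.57
tool_pos: [0.4992, -0.1585, 0.0619]
eef_rot: [-2.418, 1.567, -0.841]
ft_force: [-0.6, -6.6, 6.2]
opening: 0.0213
```

Call:
arm_command:
  motion:
    - [[0, 0, 0], [0, 0, 0.004], 0]
    - [[0, 0, 0], [0, 0, 0.004], 0]
    - [[0, 0, 0], [0, 0, 0.004], 0]
    - [[0, 0, 0], [0, 0, 0.004], 0]
    - [[0, 0, 0], [0, 0, 0.004], 0]
    - [[0, 0, 0], [0, 0, 0.004], 0]
    - [[0, 0, 0], [0, 0, 0.003], 0]
    - [[0, 0, 0], [0, 0, 0], 0]
    - [[0, 0, 0], [0, 0, 0], 0]
    - [[0, 0, 0], [0, 0, 0], 0]

```text
time_s: 15.4
tool_pos: [0.4989, -0.1308, 0.0618]
eef_rot: [-1.837, 1.569, -0.259]
ft_force: [-1.3, -0.4, 7.6]
opening: 0.0214
```

Now ease into the stop.

Call:
arm_command:
  motion:
    - [[0, 0, 0], [0, 0, 0.001], 0]
    - [[0, 0, 0], [0, 0, 0.001], 0]
    - [[0, 0, 0], [0, 0, 0.001], 0]
    - [[0, 0, 0], [0, 0, 0.001], 0]
    - [[0, 0, 0], [0, 0, 0.001], 0]
    - [[0, 0, 0], [0, 0, 0.001], 0]
    - [[0, 0, 0], [0, 0, 0], 0]
    - [[0, 0, 0], [0, 0, 0], 0]
    - [[0, 0, 0], [0, 0, 0], 0]
    - [[0, 0, 0], [0, 0, 0], 0]

```text
time_s: 16.23
tool_pos: [0.4989, -0.1257, 0.0619]
eef_rot: [-2.41, 1.568, -0.832]
ft_force: [-2.2, -6.3, 7.1]
opening: 0.0211
```

Call:
arm_command:
  motion:
    - [[0, 0, 0], [0, 0, 0.001], 0]
    - [[0, 0, 0], [0, 0, 0.001], 0]
    - [[0, 0, 0], [0, 0, 0.001], 0]
    - [[0, 0, 0], [0, 0, 0], 0]
    - [[0, 0, 0], [0, 0, 0], 0]
    - [[0, 0, 0], [0, 0, 0], 0]
    - [[0, 0, 0], [0, 0, 0], 0]
    - [[0, 0, 0], [0, 0, 0], 0]
    - [[0, 0, 0], [0, 0, 0], 0]
    - [[0, 0, 0], [0, 0, 0], 0]

```text
time_s: 17.07
tool_pos: [0.4989, -0.1255, 0.0619]
eef_rot: [-2.884, 1.562, -1.308]
ft_force: [-2.2, -25.3, 4.6]
opening: 0.0211
```

```bash
python3 - <<'E'
from h import *
st,im=snap("wrist","w6");t=snap("top","t6")[1];s=snap("scene","s6")[1]
o=np.zeros((600,800,3),np.uint8);o[:250,:400]=cv2.resize(im,(400,250));
o[:300,400:]=cv2.resize(t[170:260,215:335],(400,300),interpolation=cv2.INTER_CUBIC);o[300:,:600]=cv2.resize(s[160:260,180:380],(600,300),interpolation=cv2.INTER_CUBIC)
cv2.imwrite("pics/c6.png",o[:,:,::-1])
E
```

```text
(no output)
```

View pics/c6.png

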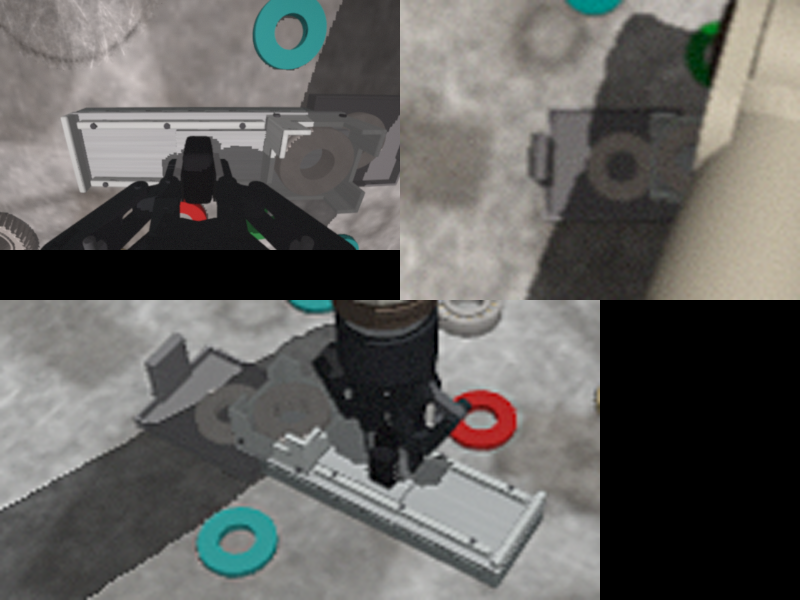

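The composite shows the washer lying in the tray next to the lip (top px ≈ (281,219)) and the grip fully forward. Now slide back.

Call:
arm_command:
  motion:
    - [[0, 0, 0], [0, 0, -0.004], 0]
    - [[0, 0, 0], [0, 0, -0.005], 0]
    - [[0, 0, 0], [0, 0, -0.005], 0]
    - [[0, 0, 0], [0, 0, -0.005], 0]
    - [[0, 0, 0], [0, 0, -0.005], 0]
    - [[0, 0, 0], [0, 0, -0.005], 0]
    - [[0, 0, 0], [0, 0, -0.005], 0]
    - [[0, 0, 0], [0, 0, -0.005], 0]
    - [[0, 0, 0], [0, 0, -0.005], 0]
    - [[0, 0, 0], [0, 0, -0.005], 0]

```text
time_s: 18.05
tool_pos: [0.4993, -0.1705, 0.0618]
eef_rot: [-1.377, 1.569, 0.201]
ft_force: [0.1, 4.2, 7.3]
opening: 0.0215
```

Call:
arm_command:
  motion:
    - [[0, 0, 0], [0, 0, -0.005], 0]
    - [[0, 0, 0], [0, 0, -0.005], 0]
    - [[0, 0, 0], [0, 0, -0.005], 0]
    - [[0, 0, 0], [0, 0, -0.005], 0]
    - [[0, 0, 0], [0, 0, -0.005], 0]
    - [[0, 0, 0], [0, 0, -0.005], 0]
    - [[0, 0, 0], [0, 0, -0.002], 0]
    - [[0, 0, 0], [0, 0, 0], 0]
    - [[0, 0, 0], [0, 0, 0], 0]
    - [[0, 0, 0], [0, 0, 0], 0]

```text
time_s: 18.88
tool_pos: [0.4995, -0.2033, 0.0619]
eef_rot: [-2.134, 1.568, -0.556]
ft_force: [0.1, -1.1, 6.4]
opening: 0.0213
```

Call:
arm_command:
  motion:
    - [[0, 0, 0], [0, 0, -0.001], 0]
    - [[0, 0, 0], [0, 0, -0.001], 0]
    - [[0, 0, 0], [0, 0, -0.001], 0]
    - [[0, 0, 0], [0, 0, -0.001], 0]
    - [[0, 0, 0], [0, 0, -0.001], 0]
    - [[0, 0, 0], [0, 0, -0.001], 0]
    - [[0, 0, 0], [0, 0, 0], 0]
    - [[0, 0, 0], [0, 0, 0], 0]
    - [[0, 0, 0], [0, 0, 0], 0]
    - [[0, 0, 0], [0, 0, 0], 0]

```text
time_s: 19.72
tool_pos: [0.4996, -0.2088, 0.0619]
eef_rot: [-1.833, 1.568, -0.255]
ft_force: [0.3, 0.1, 6.7]
opening: 0.0214
```

Call:
arm_command:
  motion:
    - [[0, 0, 0], [0, 0, -0.001], 0]
    - [[0, 0, 0], [0, 0, -0.001], 0]
    - [[0, 0, 0], [0, 0, -0.001], 0]
    - [[0, 0, 0], [0, 0, 0], 0]
    - [[0, 0, 0], [0, 0, 0], 0]
    - [[0, 0, 0], [0, 0, 0], 0]
    - [[0, 0, 0], [0, 0, 0], 0]
    - [[0, 0, 0], [0, 0, 0], 0]
    - [[0, 0, 0], [0, 0, 0], 0]
    - [[0, 0, 0], [0, 0, 0], 0]

```text
time_s: 20.55
tool_pos: [0.4996, -0.2099, 0.0618]
eef_rot: [-0.637, 1.567, 0.943]
ft_force: [-0.2, 13.8, 9.7]
opening: 0.0214
```

Rear stop reached (84.4 mm travel, force rise). Release, lift and clear the view.

Call:
arm_command:
  motion:
    - [[0, 0, 0], [0, 0, 0.001], 0]
    - [[0, 0, 0], [0, 0, 0], 0.7]
    - [[0, 0, 0], [0, 0, 0], 0.7]
    - [[0, 0, 0], [0, 0, 0], 0.7]
    - [[0, 0, 0], [0, 0, 0], 0.7]
    - [[0, 0, 0], [-0.02, 0, 0], 0.7]
    - [[0, 0, 0], [-0.03, 0, 0], 0.7]
    - [[0, 0, 0], [-0.04, 0, 0], 0.7]
    - [[0, 0, 0], [-0.04, 0, 0], 0.7]
    - [[0, 0, 0], [0, 0, 0], 0.7]

```text
time_s: 21.38
tool_pos: [0.5008, -0.2117, 0.1984]
eef_rot: [-1.985, 1.561, -0.407]
ft_force: [0.7, -0.7, -0.4]
opening: 0.0596
```

Call:
arm_command:
  motion:
    - [[0, 0, 0], [-0.02, 0, 0.03], 0.7]
    - [[0, 0, 0], [0, 0.01, 0.035], 0.7]
    - [[0, 0, 0], [0, 0.01, 0.035], 0.7]
    - [[0, 0, 0], [0, 0.01, 0.035], 0.7]
    - [[0, 0, 0], [0, 0.01, 0.035], 0.7]
    - [[0, 0, 0], [0, 0, 0], 0.7]
    - [[0, 0, 0], [0, 0, 0], 0.7]
    - [[0, 0, 0], [0, 0, 0], 0.7]
    - [[0, 0, 0], [0, 0, 0], 0.7]
    - [[0, 0, 0], [0, 0, 0], 0.7]

```text
time_s: 22.22
tool_pos: [0.4578, -0.0419, 0.2101]
eef_rot: [1.932, 1.57, -2.775]
ft_force: [0.3, -0.3, 0.2]
opening: 0.0598
```

```bash
python3 - <<'E'
from h import *
st,im=snap("wrist","w7");s=snap("scene","s7")[1];print(st["time_s"],st["tool_pos"],st["ft_force"]);np.save("w7.npy",[st["tool_pos"],st["eef_rot"]])
o=np.zeros((600,800,3),np.uint8);o[:300]=cv2.resize(im[90:255,100:540],(800,300),interpolation=cv2.INTER_CUBIC)
o[300:,:600]=cv2.resize(s[160:260,180:380],(600,300),interpolation=cv2.INTER_CUBIC)
cv2.imwrite("pics/c7.png",o[:,:,::-1])
E
```

```text
22.2167 [ 0.45781871 -0.04191255  0.21007503] [ 0.25152826 -0.31283599  0.23276062]
```

View pics/c7.png

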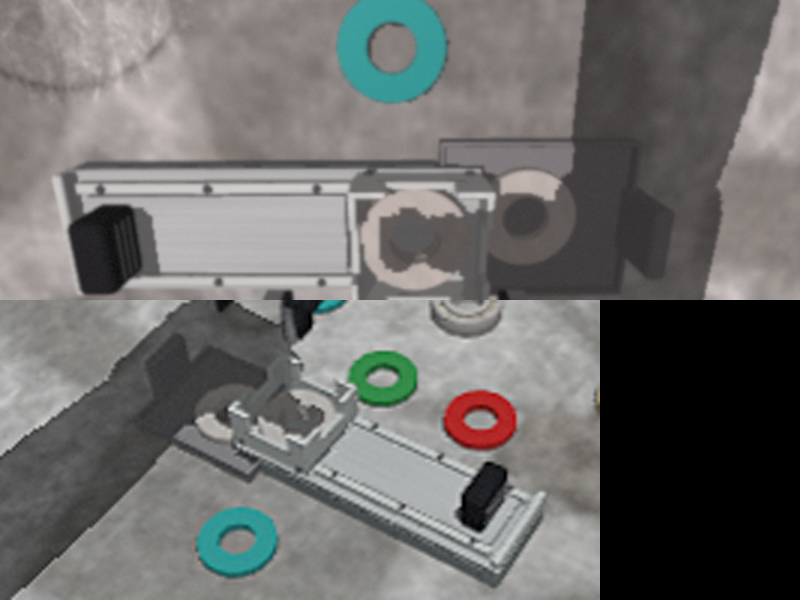

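The view shows the washer lying in the tray (525,217), a washer in the well sitting lower, and the grip back at the rear. One numeric check, then I hand in.

```bash
python3 - <<'E'
from h import *
a=np.load("w7.npy");c=cam("wrist",dict(tool_pos=a[0],eef_rot=a[1]));S=cam("scene")
print("stack, tray washer",tri(c,[[328.3,220.4],[388.8,209.4]],S,[[279,198.3],[256.7,197.3]]).round(4).tolist())
b=cv2.imread("pics/s0.png");n=cv2.imread("pics/s7.png")
def grip(I):
    m=(I.max(2)<45).astype(np.uint8);m[:205]=0;m[245:]=0;m[:,:325]=0;m[:,365:]=0;return np.array(np.nonzero(m)).mean(1).round(2)
print("grip px before/after",grip(b),grip(n))
d=cv2.absdiff(b,n).max(2)
for nm,(u,v) in dict(bearing=(335,161),ring=(391,193),gear=(444,228),green=(308,186),red=(340,200),cy1=(286,156),cy2=(259,240)).items(): print(nm,d[v-14:v+14,u-18:u+18].mean().round(1))
E
```

```text
stack, tray washer [[0.4955, -0.0307, 0.0435, 0.0032], [0.4938, 0.0433, 0.0079, 0.0005]]
grip px before/after [224.39 339.44] [224.73 340.09]
bearing 7.9
ring 7.7
gear 7.8
green 7.9
red 7.9
cy1 57.4
cy2 7.5
```

```bash
python3 -c "
from cell import r
print(r.finish_job())"
```

```text
the job is handed in; nothing more can be done
None
```

I drew one washer into the tray and handed the job in at about 22 s of the 58 s allowed. No verdict was reported.

- **Tray:** I gripped it by the tab, squared it to the dispenser axis and slid it under the lip until its edge met the base block. The contact force there was about 12 N. Measured from the wrist camera, the tray is about 2 mm off the dispenser's centre line, roughly the camera calibration error.
- **Slide:** I pushed it forward until it stopped at about 25 N, then back until it stopped at about 14 N. The return travel was 84.4 mm against the nominal 84 mm. The grip then stood at its rear position, within a pixel of where it started.
- **Washers:** One washer lies in the tray, about 71 mm out from the well centre. The stack top measured about 43.5 mm, against 44 mm expected for two settled washers. None showed on the bench in the last pictures.
- **Loose parts:** In the scene picture the bearing, ring, gear and three of the four coloured washers look unchanged. The far turquoise one was hidden behind the gripper, so I could not check it, but the arm did not go near it.

Two measurements were poor. My first automatic tray masks failed on shadows, so I used corners picked by eye instead. The height of the washer in the tray came out at 8 mm, where its top should be 14 mm, which I put down to picking the point by eye.

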